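# Size a homogeniser pestle in the bore block

## Task

Take the blue-handled pestle out of its rack and find by feel which of the four look-alike bores of the aluminium sizing block it passes down: every bore resists part-way down, but only one gives way under a steady push of about 7 N, while the others stop dead. Leave the pestle pushed fully home in that bore, upright, with the shoulder of its handle down on the block, and let go of it. Never press the pestle on the block with more than 30 N, and leave everything else on the bench where it is.

Things in the scene. Friction and masses are not known exactly. Their poses are not given: they have to be found in the camera images.
- pestle_grip (a point): Pestle to be sized: round blue handle, 22 mm in diameter, 45 mm long, above a white shank, 14 mm in diameter, 42 mm long (foot chamfered 1.5 mm); about 60 g. It stands upright in the rack, its foot 8 mm above the bench, its handle 2 to 47 mm above the rack's top. This point is the centre of the handle, on its axis, 64.5 mm above the foot; z points from foot to handle
- pestle_tip (a point): Centre of the flat foot of the blue pestle; same axes. The shoulder, where the handle begins, is 42 mm up from here
- block: Fixed aluminium sizing block 56 x 160 x 64 mm (x, y, z), four bores in a row along its y axis, 36 mm apart. Origin at the centre of its underside, on the bench. The bores look alike: 15.5 mm wide with a 1.5 mm chamfer, and 20 mm below the top face each shows a black follower plug held by friction (about 7 N), which stays where it is pushed. Which bore is free varies and cannot be seen
- bore0 (a point): centre of the mouth of bore 0, level with the top face of the block, +54 mm along the block's y axis from its middle. In the one free bore the follower slides down under about 7 N until the shoulder of the pestle meets the block (foot 42 mm deep); in the other three it stops dead within about 1 mm, 20 mm deep
- bore1 (a point): centre of the mouth of bore 1, level with the top face of the block, +18 mm along the block's y axis from its middle. In the one free bore the follower slides down under about 7 N until the shoulder of the pestle meets the block (foot 42 mm deep); in the other three it stops dead within about 1 mm, 20 mm deep
- bore2 (a point): centre of the mouth of bore 2, level with the top face of the block, -18 mm along the block's y axis from its middle. In the one free bore the follower slides down under about 7 N until the shoulder of the pestle meets the block (foot 42 mm deep); in the other three it stops dead within about 1 mm, 20 mm deep
- bore3 (a point): centre of the mouth of bore 3, level with the top face of the block, -54 mm along the block's y axis from its middle. In the one free bore the follower slides down under about 7 N until the shoulder of the pestle meets the block (foot 42 mm deep); in the other three it stops dead within about 1 mm, 20 mm deep
- rack: Fixed grey rack 70 x 130 x 48 mm with two wells 16.5 mm wide and 40 mm deep, 33 mm either side of its middle along its y axis; the blue pestle stands in one, the orange one in the other. Origin at the centre of its underside
- pestle2_grip (a point): Bystander: a second pestle of the same form with an orange handle, standing in the other well of the rack; this point is the centre of its handle
- microplate_c (a point): Bystander: clear 96-well plate 85 x 127 x 14 mm lying on the bench; its centre
- jar_c (a point): Bystander: glass jar with a brown cap, 62 mm in diameter, 100 mm high; its centre
- bottle_c (a point): Bystander: small white bottle with a red cap, 44 mm in diameter, 85 mm high; its centre
- pen_c (a point): Bystander: blue pen 140 mm long, 11 mm thick, lying along its x axis; its centre
Mind the look-alikes: they are no part of the job. What is shaped like the block but green is not meant.

How it is judged:
By the outcome, as a careful person would: the job done as asked, in the order asked, and still so for the second after the job is handed in, with the robot touching nothing.
It also fails if it takes over 54 s, if anything falls off the work surface, if the arm or the gripper's body presses on something with over 40 N, if the wrist force passes 120 N, or if a joint passes its speed limit or range.

## Robot

A 6-joint arm with a two-finger parallel gripper is mounted at the origin on the work surface. World frame = base frame: x ahead of the robot, y to its left, z up, the work surface at z = 0. Lengths are in m, angles in rad, forces in N, time in s.
With the tool pointing down it reaches from about 0.25 to 0.725 m from the base axis. Payload 4 kg.
Tool frame: the origin (TCP) lies on the centre line of the jaws, within the pads' length; the fingertips stand 19 mm ahead of it and the grasp point (between the pads) is the TCP; z points along the fingers, y is the direction in which the jaws open and shut (so a half turn about z gives the same grasp; the last joint's range is limited). The gripper opens to 85 mm and grips with 20 to 120 N. Pads are 22 mm wide; open, the fingers measure 114 mm over their backs; the gripper's body (76 mm by 85 mm) begins 54 mm behind the grasp point. The pads swing forward as they close: fully open they stand 13 mm farther back than shut.
Start: joints at [1.196, 0.241, 0.005, 1.335, 0, 1.571], TCP at [0.183, 0.465, 0.25] pointing down, gripper open.
Joint ranges: [-2.72, 2.72], [-1.05, 1.87], [-1.09, 1.28], [-1.99, 2.15], [-1.42, 1.44], [-3.14, 3.14]. Speed limits (rad/s): [2.79, 2.79, 3.14, 3.14, 3.14, 3.14].

## Interface

Orientations are given as a unit quaternion [x, y, z, w].
In Python, from workcell import bot gives the robot as it stands. The module is installed in compiled form; this text tells all that it offers.
- The arm moves only by the shell command python3 -m handwheel 'ROWS' [OPENING]. ROWS is JSON, a list of rows, each an object of numbers: "dx", "dy", "dz": the shift along the tool's x, y, z as a fraction of full scale; "ax", "ay", "az": the turn, a rotation vector about the tool's x, y, z as a fraction of full scale. In form: [{"dx": .., "dy": .., "dz": .., "ax": .., "ay": .., "az": ..}, ...]. A call has 1 to 12 rows; each row shifts and turns the commanded pose from where the row before left it, along the tool's axes as they then stand; what a row does not reach is not made up. Full scale, the value 1, is 2.5 cm for a shift and 0.15 rad for a turn. A row lasts 1/10 s, in which the tool goes at most 50 mm and 8.59 degrees, less where a joint would pass 70% of its speed; a pose out of reach is approached as far as the arm can. A call with a number of a shift or a turn outside -1 to 1 is refused whole. A call with a gripper value outside its range is refused whole. OPENING is the gripper's target within -1 to 1 (fully open at 1, half-way at 0, shut at -1), set as the call begins (- or left out, the last holds). The fingers move at their own pace and stop on an object; the grip force is fixed at half the most. Time passes only in rows, so rows that do not move let the fingers close. It gives the time, the measured TCP pose, the force and the opening at its end, in the units of the state.
- bot.get_obs(): the state, without advancing time (a new reading comes with each control period).
- bot.camera(name): name is "side" or "top"; returns a dict with "img" (420x560x3 uint8, red, green, blue), "intrinsics" (3x3 intrinsics, pixels), "eye" and "rotation" of the camera in the world. Camera axes: x right, y down, z forward; pixel columns grow to the right and rows downward; lengths in m; the calibration is good to about 2 mm. A picture is of the moment at which its call begins. There is no depth.
- bot.job_done(): hands the job in, once; it reports no verdict.
Trained networks look in a picture, given as the dict that the camera call returned (one of the last four; its "shot" number tells which), for a name from the list of things; names that differ only in an ending like _2 or _b are one class to them, and where a whole thing is asked for, a point or a joint stands for the part that bears it (a point fixed in the world has none). Each returns a list of dicts, best first, with "confidence" (0 to 1); they miss things now and then, are a little off and sometimes report something else, mostly with a low value. They report only what shows in the picture. A call takes as long as a camera call. They do not tell look-alikes from the thing itself.
- bot.trace(thing, picture): "region" (420x560 bool, what is visible of it) and "rect" ([centre column, centre row, width, height] in pixels, round what is visible of it).
The state is a dict: "clock": time; "joint_pos": joint angles; "joint_vel": joint speeds; "tau": joint torques, N m; "eef_pos": TCP position; "tool_rot": TCP orientation; "ft_force": force on the tool from outside, world axes, zero at the start; "ft_torque": the same for the moment, N m; "grip_width": finger opening in m.
Only numpy, scipy, OpenCV 4.12 (cv2) and the standard library are available. Lean on these libraries where they do the work, as an engineer would, in place of code of your own. Each camera call takes 0.05 s, during which the arm holds its last target.

## Working session

There is one attempt and no reset: what is moved stays moved. The work goes in short steps, Python scripts to look and compute and a shell command to move; the robot and the scene stay as the last step left them, time stands still between calls to the robot, and variables do not carry over. Pictures are saved under pics/ and viewed, and the job is handed in when it is done.

```bash
mkdir -p pics; ls; cat > look.py <<'E'
from workcell import bot
import cv2,pickle,sys
def snap(tag,cams=("top","side")):
    d={}
    for c in cams:
        p=bot.camera(c); d[c]=p
        cv2.imwrite(f"pics/{tag}_{c}.png",p["img"][:,:,::-1])
    pickle.dump(d,open(f"{tag}.pkl","wb"))
    return d
E
python3 - <<'E'
from look import *
d=snap("a")
for c in d:
    p=d[c]; print(c,p["intrinsics"],p["eye"],p["rotation"],p.keys())
    for t in ["pestle_grip","pestle2_grip","block","rack","bore0"]:
        for r in bot.trace(t,p)[:4]: print(t,r["rect"],r["confidence"])
o=bot.get_obs();print(o)
E
```

```text
pics
top [[409.95501745   0.         272.83592679]
 [  0.         409.95501745 208.22953257]
 [  0.           0.           1.        ]] [0.40243164 0.05186588 1.02620767] [-0.70045816  0.71004142 -0.05045637  0.05151409] dict_keys(['img', 'intrinsics', 'eye', 'rotation', 'shot'])
pestle2_grip [390.7, 231.3, 15.4, 9.8] 0.49
block [254.0, 267.3, 71.0, 45.0] 0.98
block [239.2, 193.7, 71.8, 38.7] 0.63
rack [399.7, 229.5, 62.8, 34.4] 0.79
bore0 [238.0, 194.6, 69.2, 41.7] 0.95
bore0 [258.4, 268.8, 71.7, 40.9] 0.62
side [[436.10182152   0.         280.58182011]
 [  0.         436.10182152 211.94768748]
 [  0.           0.           1.        ]] [ 0.06010598 -0.77103568  0.61834973] [ 0.83344064 -0.22215786  0.13185591 -0.48850445] dict_keys(['img', 'intrinsics', 'eye', 'rotation', 'shot'])
pestle_grip [351.4, 302.3, 14.2, 25.8] 0.66
pestle2_grip [332.4, 280.6, 15.9, 25.6] 0.62
pestle2_grip [282.7, 213.4, 55.2, 50.9] 0.47
block [281.9, 210.9, 55.4, 47.1] 0.89
block [226.4, 239.0, 61.9, 57.3] 0.58
rack [341.9, 315.2, 67.5, 57.2] 0.57
rack [285.4, 210.2, 52.0, 46.3] 0.25
bore0 [284.1, 212.1, 50.9, 47.4] 0.89
bore0 [229.3, 235.6, 57.7, 52.5] 0.81
{'clock': 0.6, 'joint_pos': array([ 1.19601237e+00,  2.40614657e-01,  5.01854113e-03,  1.33520367e+00,
       -1.13699080e-05,  1.57079775e+00]), 'joint_vel': array([-0.00179825, -0.00200708, -0.00012608,  0.00107226,  0.00081627,
       -0.00034124]), 'tau': array([ 1.06060925e-03, -3.71974468e+01,  2.52570766e+01,  1.39861244e-03,
        4.59708372e-05, -2.06173596e-06]), 'eef_pos': array([0.1830413 , 0.46529867, 0.25030623]), 'tool_rot': array([ 1.86297867e-01,  9.82493310e-01, -2.75916525e-06,  5.26306878e-06]), 'ft_force': array([ 0.53324343, -0.39292968,  0.23694642]), 'ft_torque': array([-0.02622858, -0.01129233,  0.01583069]), 'grip_width': 0.08584549145727996}
```

View images.

```bash
python3 - <<'E'
import pickle,cv2
d=pickle.load(open("a.pkl","rb"))
t=d["top"]["img"][:,:,::-1]
cv2.imwrite("pics/a_topz.png",cv2.resize(t[150:310,170:450],None,fx=2.85,fy=2.85,interpolation=cv2.INTER_CUBIC))
s=d["side"]["img"][:,:,::-1]
cv2.imwrite("pics/a_sidez.png",cv2.resize(s[170:370,180:440],None,fx=3,fy=3,interpolation=cv2.INTER_CUBIC))
E
```

```text
(no output)
```

View pics/a_top.png

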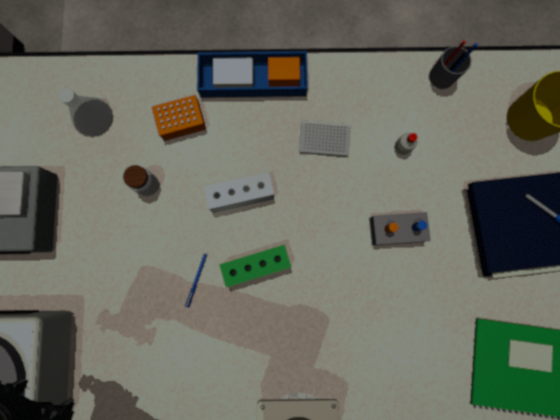

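View pics/a_side.png

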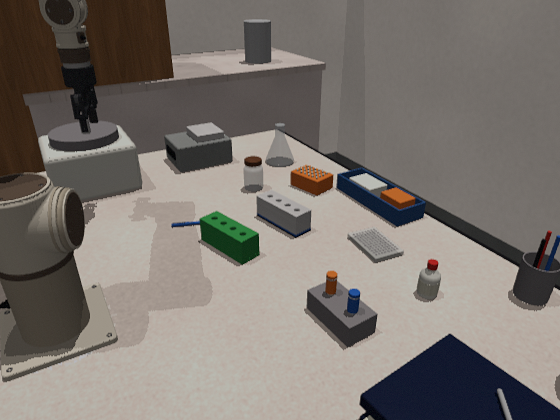

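```bash
sleep 1
```

```text
(no output)
```

View pics/a_topz.png

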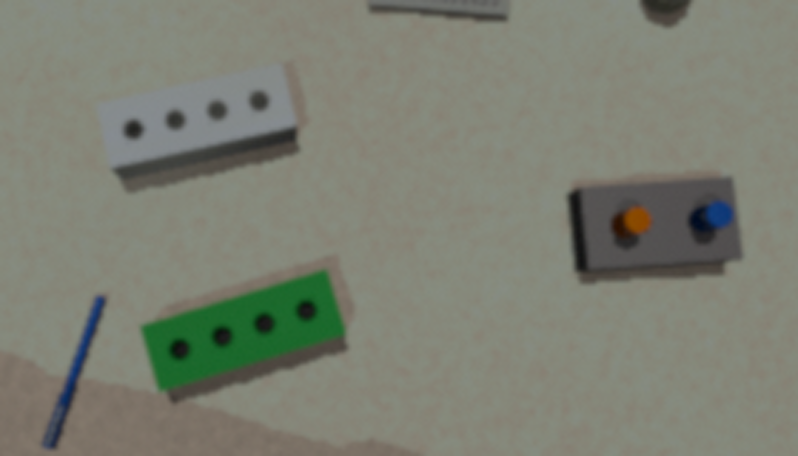

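View pics/a_sidez.png

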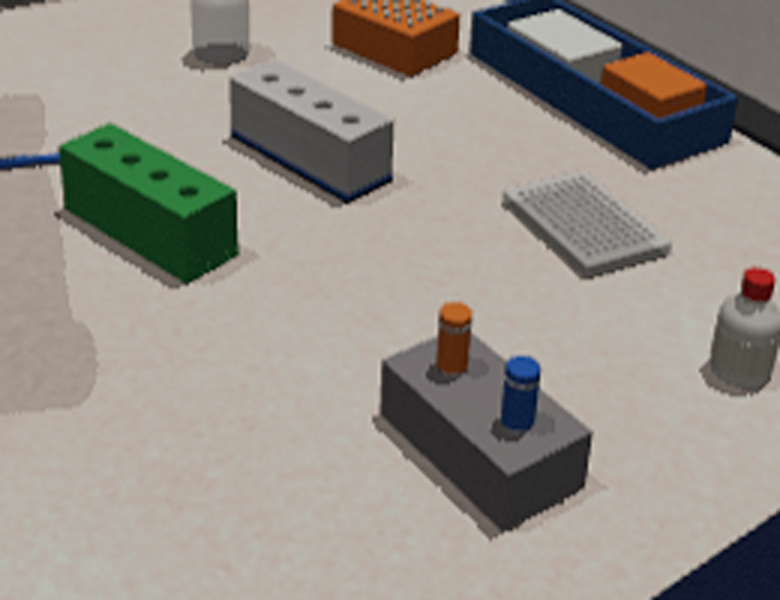

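```bash
cat > geo.py <<'E'
import numpy as np, cv2, pickle
from scipy.spatial.transform import Rotation as R
from scipy.optimize import least_squares
def cam(p):
    M=R.from_quat(p["rotation"]).as_matrix(); return np.array(p["eye"]),M,np.array(p["intrinsics"])
def proj(p,X):
    e,M,K=cam(p); c=(np.atleast_2d(X)-e)@M; u=c@K.T; return u[:,:2]/u[:,2:]
def onz(p,uv,z):
    e,M,K=cam(p); r=M@np.linalg.solve(K,[uv[0],uv[1],1]); return e+r*(z-e[2])/r[2]
def tri(ps,uvs):
    f=lambda X:np.concatenate([proj(p,X)[0]-u for p,u in zip(ps,uvs)])
    s=least_squares(f,[.4,.05,.05]); return s.x,s.fun
E
cat > m.py <<'E'
from geo import *
d=pickle.load(open("a.pkl","rb"));T,S=d["top"],d["side"]
def blobs(p,box,thr,lo=6,hi=200):
    x0,y0,x1,y1=box; im=p["img"][y0:y1,x0:x1].astype(float)
    big=cv2.resize(im,None,fx=8,fy=8,interpolation=cv2.INTER_CUBIC)
    m=thr(big).astype(np.uint8)
    n,l,st,c=cv2.connectedComponentsWithStats(m)
    return [(np.round((c[i]+.5)/8-.5+[x0,y0],2),st[i,4]/64,st[i,2:4]/8) for i in range(1,n) if lo<st[i,4]/64<hi]
blue=lambda b:(b[...,2]>b[...,0]+35)&(b[...,2]>70)
org=lambda b:(b[...,0]>b[...,2]+50)
for p,box in((T,(370,205,440,250)),(S,(300,260,390,345))):
    print("blue",blobs(p,box,blue),"org",blobs(p,box,org))
for t in (80,95,110):
    print(t,"T",blobs(T,(200,165,280,215),lambda b:(b.mean(2)<t),4,60))
for t in (80,95,110,125):
    print(t,"S",blobs(S,(250,185,320,235),lambda b:(b.mean(2)<t),2,40))
print("onz check", onz(T,(421,226),.095),onz(T,(239,192),.064))
E
python3 m.py
```

```text
blue [(array([421.99, 224.72]), np.float64(74.125), array([9.75 , 9.625]))] org [(array([392.97, 226.85]), np.float64(77.296875), array([10.375,  9.625]))]
blue [(array([353.99, 292.07]), np.float64(72.671875), array([11.5  ,  8.125]))] org [(array([331.45, 274.27]), np.float64(77.546875), array([11.,  9.])), (array([330.65, 286.91]), np.float64(123.0625), array([10.875, 14.   ]))]
80 T [(array([260.48, 184.97]), np.float64(23.3125), array([5.25 , 5.625])), (array([245.79, 188.31]), np.float64(21.46875), array([5.375, 5.125])), (array([231.07, 191.64]), np.float64(23.5), array([5.625, 5.375])), (array([216.37, 194.99]), np.float64(26.78125), array([5.875, 5.875]))]
95 T [(array([260.45, 184.95]), np.float64(32.328125), array([6.375, 6.375])), (array([245.8 , 188.29]), np.float64(30.546875), array([6.375, 6.25 ])), (array([231.06, 191.65]), np.float64(31.828125), array([6.375, 6.5  ])), (array([216.35, 194.99]), np.float64(34.5625), array([6.875, 6.625]))]
110 T [(array([260.45, 184.92]), np.float64(42.796875), array([7.25 , 7.375])), (array([245.76, 188.31]), np.float64(40.984375), a
[... 992 characters left out ...]
 np.float64(8.28125), array([5.25, 2.  ])), (array([287.35, 204.68]), np.float64(9.609375), array([5.625, 2.375])), (array([296.39, 209.55]), np.float64(9.96875), array([5.375, 2.125])), (array([252.95, 232.4 ]), np.float64(32.375), array([9., 6.]))]
125 S [(array([269.72, 195.7 ]), np.float64(10.578125), array([5.375, 2.5  ])), (array([278.3 , 200.08]), np.float64(11.078125), array([5.75 , 2.625])), (array([287.3 , 204.64]), np.float64(12.875), array([6.125, 2.75 ])), (array([296.41, 209.52]), np.float64(13.109375), array([5.875, 2.625])), (array([253.02, 232.31]), np.float64(34.4375), array([9.   , 6.125]))]
onz check [ 0.49221493 -0.28472791  0.095     ] [0.58252774 0.13256636 0.064     ]
```

```bash
python3 - <<'E'
import pickle,cv2
d=pickle.load(open("a.pkl","rb"))
t=d["top"]["img"][:,:,::-1];s=d["side"]["img"][:,:,::-1]
a=cv2.resize(t[165:220,195:285],(792,484),interpolation=cv2.INTER_NEAREST)
b=cv2.resize(s[185:240,245:320],(792,580),interpolation=cv2.INTER_NEAREST)
cv2.imwrite("pics/bt.png",a);cv2.imwrite("pics/bs.png",b)
E
```

```text
(no output)
```

View pics/bt.png

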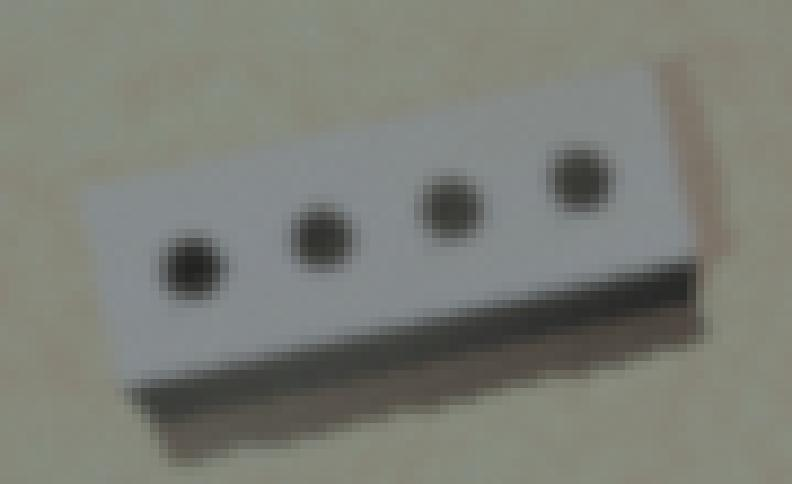

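View pics/bs.png

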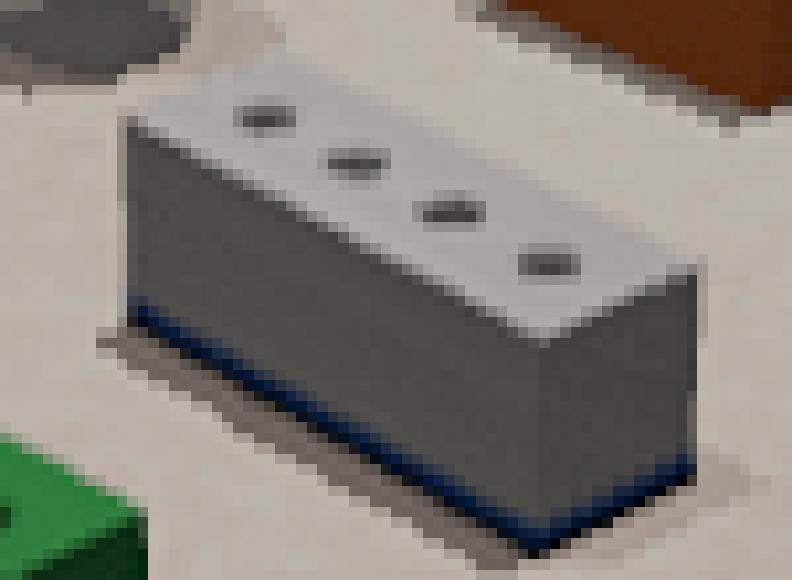

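```bash
cat > fit.py <<'E'
from geo import *
d=pickle.load(open("a.pkl","rb"));T,S=d["top"],d["side"]
tb=np.array([[216.35,194.99],[231.07,191.64],[245.78,188.3],[260.45,184.93]])
sb=np.array([[269.7,195.75],[278.29,200.08],[287.33,204.7],[296.39,209.58]])
off=np.array([.054,.018,-.018,-.054])
def bores(q): return np.c_[q[0]-np.sin(q[3])*off,q[1]+np.cos(q[3])*off,np.full(4,q[2])]
f=lambda q:np.r_[(proj(T,bores(q))-tb).ravel(),(proj(S,bores(q))-sb).ravel()]
s=least_squares(f,[.58,.13,.064,.2]); print(s.x,np.round(s.fun,2)); print(bores(s.x))
f2=lambda q:(proj(T,bores([q[0],q[1],.064,q[2]]))-tb).ravel()
s2=least_squares(f2,[.58,.13,.2]); print("toponly",s2.x,np.round(s2.fun,2))
f2=lambda q:(proj(S,bores([q[0],q[1],.064,q[2]]))-sb).ravel()
s2=least_squares(f2,[.58,.13,.2]); print("sideonly",s2.x,np.round(s2.fun,2))
for i in range(4): print(tri([T,S],[tb[i],sb[i]]))
E
python3 fit.py
python3 - <<'E'
import pickle,cv2,numpy as np
d=pickle.load(open("a.pkl","rb"))
t=d["top"]["img"][:,:,::-1];s=d["side"]["img"][:,:,::-1]
a=cv2.resize(t[205:250,365:435],None,fx=8,fy=8,interpolation=cv2.INTER_NEAREST)
b=cv2.resize(s[265:345,300:380],None,fx=7,fy=7,interpolation=cv2.INTER_NEAREST)
cv2.imwrite("pics/pt.png",a);cv2.imwrite("pics/ps.png",b)
E
```

```text
[0.58856178 0.13373982 0.06216159 0.21397736] [ 0.14 -0.3   0.15 -0.3   0.13 -0.3   0.13 -0.27 -0.37 -0.01 -0.37  0.1
 -0.48  0.1  -0.25  0.03]
[[0.57709497 0.1865083  0.06216159]
 [0.58473951 0.15132932 0.06216159]
 [0.59238405 0.11615033 0.06216159]
 [0.60002858 0.08097134 0.06216159]]
toponly [0.58749709 0.13391292 0.21458472] [-0.04  0.01 -0.   -0.    0.01 -0.02  0.03  0.  ]
sideonly [0.58784221 0.13055336 0.20987541] [ 0.01 -0.12 -0.    0.03 -0.12  0.06  0.11  0.02]
(array([0.57710196, 0.18655417, 0.0619447 ]), array([ 0.13152104, -0.28993564, -0.37012103,  0.0474349 ]))
(array([0.58470889, 0.15133296, 0.06231293]), array([ 0.13969312, -0.3012883 , -0.37764901,  0.0535527 ]))
(array([0.59247746, 0.11606548, 0.06227952]), array([ 0.16687367, -0.3520412 , -0.43303365,  0.06748875]))
(array([0.59995838, 0.08101309, 0.06210262]), array([ 0.11334671, -0.23394883, -0.28229597,  0.04798827]))
```

```bash
sleep 2
```

```text
(no output)
```

View pics/pt.png

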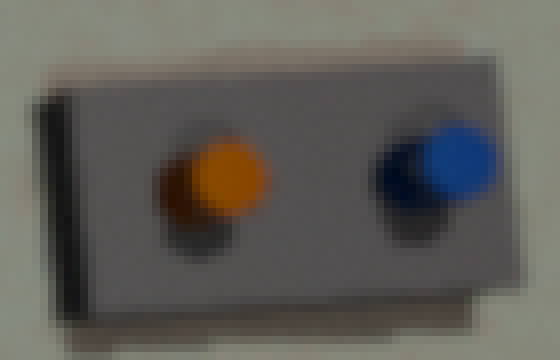

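View pics/ps.png

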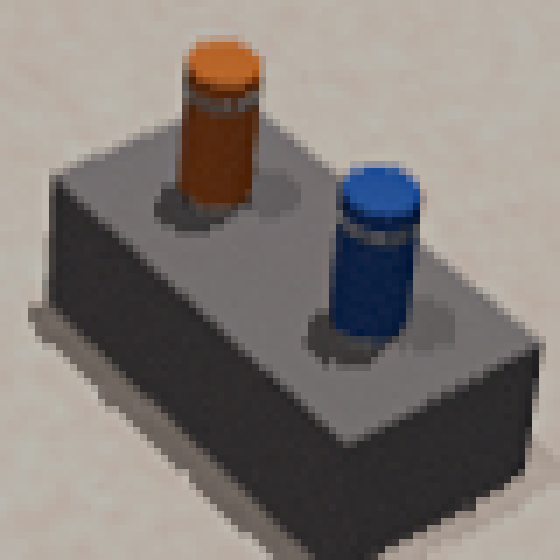

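```bash
python3 - <<'E'
from geo import *
d=pickle.load(open("a.pkl","rb"));T,S=d["top"],d["side"]
print(tri([T,S],[(421.99,224.72),(353.95,291.8)]), onz(T,(421.99,224.72),.095),onz(S,(353.95,291.8),.095))
print(tri([T,S],[(392.97,226.85),(331.45,274.1)]), onz(T,(392.97,226.85),.095))
# verify TCP: gripper visible? top px of TCP
print(proj(T,[.183,.465,.25]),proj(S,[.183,.465,.25]))
# rack yaw from pestles
a=onz(T,(421.99,224.72),.095);b=onz(T,(392.97,226.85),.095);v=b-a;print(np.linalg.norm(v),np.degrees(np.arctan2(-v[0],v[1])))
# rack corners top
for u in [(365+75/8,205+92/8),(365+490/8,205+62/8),(365+520/8,205+290/8),(365+90/8,205+318/8)]: print(onz(T,u,.048))
E
```

```text
(array([ 0.49636281, -0.28858313,  0.09283599]), array([ 0.24191769, -0.45444456, -0.40897261,  0.09565282])) [ 0.49511232 -0.28717432  0.095     ] [ 0.49539638 -0.29072906  0.095     ]
(array([ 0.49257352, -0.22244516,  0.09148692]), array([ 0.24586932, -0.48075609, -0.45660278,  0.09410269])) [ 0.4911432  -0.22079323  0.095     ]
[[ 45.68882197 394.28885907]] [[ 89.52882445 125.18956212]]
0.06649964832210671 3.4218116127472538
[ 0.52117785 -0.19129955  0.048     ]
[ 0.52854945 -0.31642171  0.048     ]
[ 0.46002027 -0.32074255  0.048     ]
[ 0.45344411 -0.19243858  0.048     ]
```

```bash
python3 -m handwheel '[{"dx":-0.945,"dy":-0.98},{"dx":-0.945,"dy":-0.98},{"dx":-0.945,"dy":-0.98},{"dx":-0.945,"dy":-0.98},{"dx":-0.945,"dy":-0.98},{"dx":-0.945,"dy":-0.98},{"dx":-0.945,"dy":-0.98},{"dx":-0.945,"dy":-0.98},{"dx":-0.945,"dy":-0.98},{"dx":-0.945,"dy":-0.98},{"dx":-0.945,"dy":-0.98},{"dx":-0.945,"dy":-0.98}]' 0
```

```text
invalid input
```

```bash
python3 -m handwheel '[{"dx":-0.945,"dy":-0.98,"dz":0,"ax":0,"ay":0,"az":0}]' 0; python3 -m handwheel 2>&1 | head
```

```text
clock: 0.7
eef_pos: [0.1956, 0.4361, 0.25]
tool_rot: [0.185, 0.983, 0.001, -0.0]
ft_force: [-0.6, -1.1, -0.3]
grip_width: 0.0731
invalid input
```

```bash
python3 -m handwheel '[{"dx":-0.945,"dy":-0.98,"dz":0,"ax":0,"ay":0,"az":0},{"dx":-0.945,"dy":-0.98,"dz":0,"ax":0,"ay":0,"az":0},{"dx":-0.945,"dy":-0.98,"dz":0,"ax":0,"ay":0,"az":0},{"dx":-0.945,"dy":-0.98,"dz":0,"ax":0,"ay":0,"az":0},{"dx":-0.945,"dy":-0.98,"dz":0,"ax":0,"ay":0,"az":0},{"dx":-0.945,"dy":-0.98,"dz":0,"ax":0,"ay":0,"az":0},{"dx":-0.945,"dy":-0.98,"dz":0,"ax":0,"ay":0,"az":0},{"dx":-0.945,"dy":-0.98,"dz":0,"ax":0,"ay":0,"az":0},{"dx":-0.945,"dy":-0.98,"dz":0,"ax":0,"ay":0,"az":0},{"dx":-0.945,"dy":-0.98,"dz":0,"ax":0,"ay":0,"az":0},{"dx":-0.945,"dy":-0.98,"dz":0,"ax":0,"ay":0,"az":0},{"dx":-0.945,"dy":-0.98,"dz":0,"ax":0,"ay":0,"az":0}]' 
python3 -m handwheel '[{"dx":-0.945,"dy":-0.98,"dz":0,"ax":0,"ay":0,"az":0},{"dx":-0.945,"dy":-0.98,"dz":0,"ax":0,"ay":0,"az":0},{"dx":-0.945,"dy":-0.98,"dz":0,"ax":0,"ay":0,"az":0},{"dx":-0.945,"dy":-0.98,"dz":0,"ax":0,"ay":0,"az":0},{"dx":-0.945,"dy":-0.98,"dz":0,"ax":0,"ay":0,"az":0},{"dx":-0.945,"dy":-0.98,"dz":0,"ax":0,"ay":0,"az":0},{"dx":-0.945,"dy":-0.98,"dz":0,"ax":0,"ay":0,"az":0},{"dx":-0.945,"dy":-0.98,"dz":0,"ax":0,"ay":0,"az":0},{"dx":-0.945,"dy":-0.98,"dz":0,"ax":0,"ay":0,"az":0},{"dx":-0.945,"dy":-0.98,"dz":0,"ax":0,"ay":0,"az":0},{"dx":-0.945,"dy":-0.98,"dz":0,"ax":0,"ay":0,"az":0}]' 
```

```text
clock: 1.9
eef_pos: [0.3526, 0.0551, 0.2506]
tool_rot: [0.186, 0.982, 0.0, 0.0]
ft_force: [0.8, 1.0, -0.3]
grip_width: 0.0424
clock: 3.0
eef_pos: [0.4958, -0.2909, 0.2503]
tool_rot: [0.186, 0.982, 0.0, 0.0]
ft_force: [0.5, 0.2, 0.2]
grip_width: 0.0429
```

```bash
python3 -m handwheel '[{"dx":0,"dy":0,"dz":0,"ax":0,"ay":0,"az":1},{"dx":0,"dy":0,"dz":0,"ax":0,"ay":0,"az":1},{"dx":0,"dy":0,"dz":0,"ax":0,"ay":0,"az":1},{"dx":0,"dy":0,"dz":0,"ax":0,"ay":0,"az":1},{"dx":0,"dy":0,"dz":0,"ax":0,"ay":0,"az":1},{"dx":0,"dy":0,"dz":0,"ax":0,"ay":0,"az":1},{"dx":0,"dy":0,"dz":0,"ax":0,"ay":0,"az":1},{"dx":0,"dy":0,"dz":0,"ax":0,"ay":0,"az":1},{"dx":0,"dy":0,"dz":0,"ax":0,"ay":0,"az":0.5}]' 
python3 - <<'E'
from look import *
from scipy.spatial.transform import Rotation as R
o=bot.get_obs();print(o["clock"],o["eef_pos"],R.from_quat(o["tool_rot"]).as_matrix().round(3),o["joint_pos"].round(3),o["ft_force"])
d=snap("b")
E
```

```text
clock: 3.9
eef_pos: [0.4954, -0.2895, 0.2503]
tool_rot: [0.736, 0.677, -0.0, -0.0]
ft_force: [0.6, -0.4, 0.2]
grip_width: 0.0425
3.9 [ 0.49541781 -0.28947878  0.25028479] [[ 0.083  0.997 -0.   ]
 [ 0.997 -0.083  0.   ]
 [ 0.    -0.    -1.   ]] [-0.529  0.389  0.212  1.394 -0.     1.125] [ 0.60015465 -0.3768448   0.18134176]
```

```bash
python3 - <<'E'
from geo import *
d=pickle.load(open("b.pkl","rb"));T,S=d["top"],d["side"]
tip=np.array([.4954,-.2895,.2313])
for n,p in(("t",T),("s",S)):
    u=proj(p,tip)[0];print(n,u)
    x,y=int(u[0]),int(u[1]);x0=x-45;y0=y-30
    im=p["img"][y0:y0+70,x0:x0+90,::-1]
    im=cv2.resize(im,None,fx=8,fy=8,interpolation=cv2.INTER_NEAREST)
    cv2.drawMarker(im,tuple(int(v) for v in (u-[x0,y0]+.5)*8),(0,0,255),0,20)
    cv2.imwrite(f"pics/b{n}.png",im)
E
```

```text
t [448.15289928 217.29070078]
s [360.28712387 228.70376573]
```

View pics/bs.png

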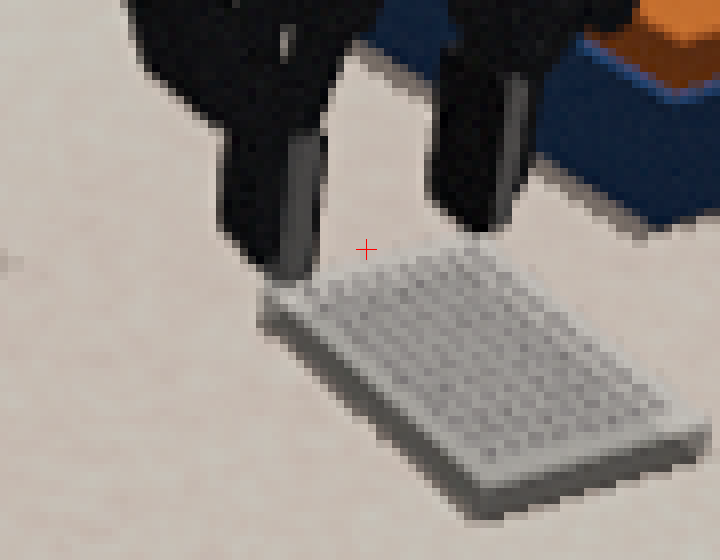

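View pics/bt.png

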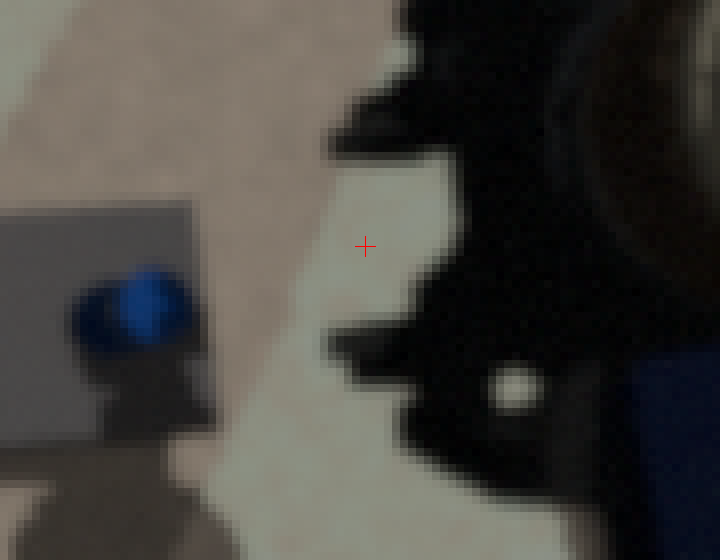

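```bash
python3 - <<'E'
from geo import *
d=pickle.load(open("b.pkl","rb"));T,S=d["top"],d["side"]
c=np.array([.4954,-.2895,.2313]);y=np.array([.997,-.083,0]);x=np.array([.083,.997,0])
x0,y0=360-45,228-30
for s in(-1,1):
  for w in(-1,1):
    for o in (.0215,.03):
      p=c+s*y*o+x*w*.011
      print(s,w,o,((proj(S,p)[0]-[x0,y0]+.5)*8).round(),((proj(T,p)[0]-[448-45,217-30]+.5)*8).round())
E
```

```text
-1 -1 0.0215 [310. 297.] [410. 337.]
-1 -1 0.03 [275. 307.] [410. 372.]
-1 1 0.0215 [252. 247.] [319. 331.]
-1 1 0.03 [218. 256.] [319. 366.]
1 -1 0.0215 [480. 252.] [411. 162.]
1 -1 0.03 [513. 243.] [411. 128.]
1 1 0.0215 [420. 204.] [321. 156.]
1 1 0.03 [452. 196.] [321. 122.]
```

```bash
python3 -m handwheel '[{"dx":0.03,"dy":0.02,"dz":1,"ax":0,"ay":0,"az":0},{"dx":0,"dy":0,"dz":1,"ax":0,"ay":0,"az":0},{"dx":0,"dy":0,"dz":1,"ax":0,"ay":0,"az":0},{"dx":0,"dy":0,"dz":1,"ax":0,"ay":0,"az":0},{"dx":0,"dy":0,"dz":1,"ax":0,"ay":0,"az":0},{"dx":0,"dy":0,"dz":1,"ax":0,"ay":0,"az":0},{"dx":0,"dy":0,"dz":0.6,"ax":0,"ay":0,"az":0},{"dx":0,"dy":0,"dz":0.3,"ax":0,"ay":0,"az":0},{"dx":0,"dy":0,"dz":0,"ax":0,"ay":0,"az":0}]' 
python3 - <<'E'
from look import *
d=snap("c",("side",))
cv2.imwrite("pics/csz.png",cv2.resize(d["side"]["img"][220:350,270:450,::-1],None,fx=4.4,fy=4.4))
E
```

```text
clock: 4.9
eef_pos: [0.4953, -0.2884, 0.0768]
tool_rot: [0.734, 0.679, -0.0, -0.001]
ft_force: [-0.1, 0.5, 0.1]
grip_width: 0.0429
```

View pics/csz.png

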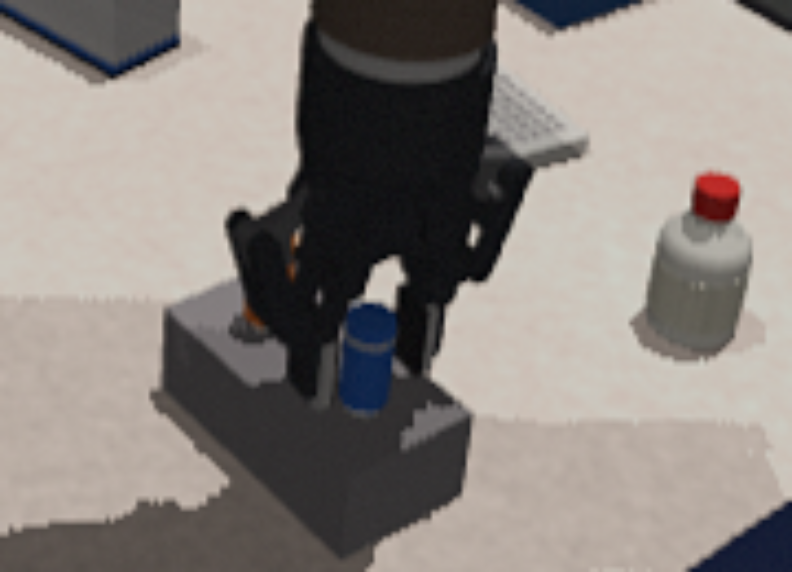

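```bash
python3 -m handwheel '[{"dx":0,"dy":0,"dz":0,"ax":0,"ay":0,"az":0},{"dx":0,"dy":0,"dz":0,"ax":0,"ay":0,"az":0},{"dx":0,"dy":0,"dz":0,"ax":0,"ay":0,"az":0},{"dx":0,"dy":0,"dz":0,"ax":0,"ay":0,"az":0}]' -1
```

```text
clock: 5.35
eef_pos: [0.4968, -0.2893, 0.0792]
tool_rot: [0.734, 0.679, 0.0, 0.001]
ft_force: [0.6, 0.5, 6.0]
grip_width: 0.0207
```

```bash
python3 -m handwheel '[{"dx":0,"dy":0,"dz":-0.4,"ax":0,"ay":0,"az":0},{"dx":0,"dy":0,"dz":-0.8,"ax":0,"ay":0,"az":0},{"dx":0,"dy":0,"dz":-1,"ax":0,"ay":0,"az":0},{"dx":0,"dy":0,"dz":-1,"ax":0,"ay":0,"az":0},{"dx":0,"dy":0,"dz":-1,"ax":0,"ay":0,"az":0},{"dx":0,"dy":0,"dz":-0.8,"ax":0,"ay":0,"az":0},{"dx":0,"dy":0,"dz":0,"ax":0,"ay":0,"az":0}]'
python3 - <<'E'
from look import *
from scipy.spatial.transform import Rotation as R
d=snap("e")
o=bot.get_obs();print(o["clock"],o["eef_pos"],R.from_quat(o["tool_rot"]).as_matrix().round(3),o["grip_width"],o["ft_force"],o["ft_torque"])
cv2.imwrite("pics/esz.png",cv2.resize(d["side"]["img"][180:350,270:450,::-1],None,fx=3.5,fy=3.5))
cv2.imwrite("pics/etz.png",cv2.resize(d["top"]["img"][180:270,360:500,::-1],None,fx=5,fy=5))
E
```

```text
clock: 6.05
eef_pos: [0.4975, -0.2896, 0.2064]
tool_rot: [0.734, 0.679, 0.001, 0.003]
ft_force: [-0.6, 0.2, 0.0]
grip_width: 0.0208
6.15 [ 0.49584032 -0.28866197  0.20262914] [[ 0.079  0.997  0.   ]
 [ 0.997 -0.079  0.   ]
 [ 0.     0.    -1.   ]] 0.020674326116475232 [ 0.59651351 -0.5142811  -1.28241506] [ 0.01348064  0.01194193 -0.02187129]
```

View pics/esz.png

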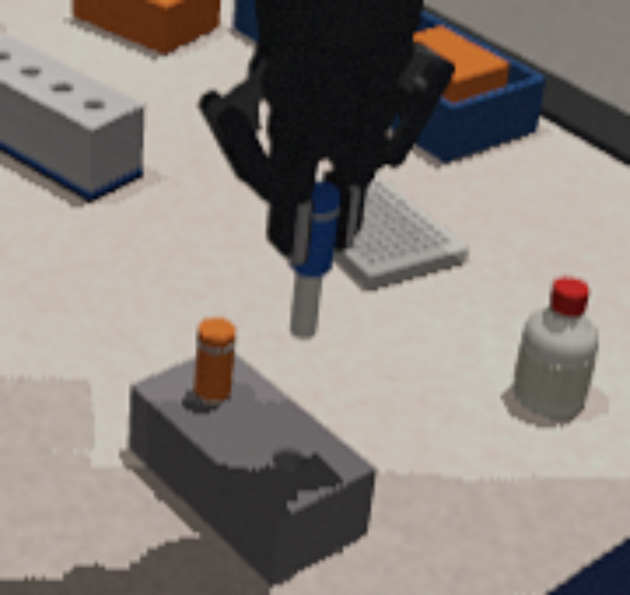

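View pics/etz.png

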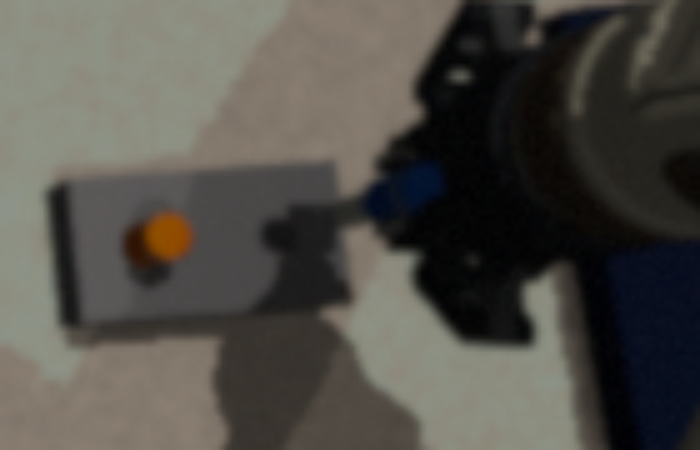

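```bash
python3 -m handwheel '[{"dx":0.5,"dy":0.1,"dz":0,"ax":0,"ay":0,"az":0},{"dx":0.97,"dy":0.19,"dz":0,"ax":0,"ay":0,"az":0},{"dx":0.97,"dy":0.19,"dz":0,"ax":0,"ay":0,"az":0},{"dx":0.97,"dy":0.19,"dz":0,"ax":0,"ay":0,"az":0},{"dx":0.97,"dy":0.19,"dz":0,"ax":0,"ay":0,"az":0},{"dx":0.97,"dy":0.19,"dz":0,"ax":0,"ay":0,"az":0},{"dx":0.97,"dy":0.19,"dz":0,"ax":0,"ay":0,"az":0},{"dx":0.97,"dy":0.19,"dz":0,"ax":0,"ay":0,"az":0},{"dx":0.97,"dy":0.19,"dz":0,"ax":0,"ay":0,"az":0},{"dx":0.97,"dy":0.19,"dz":0,"ax":0,"ay":0,"az":0},{"dx":0.97,"dy":0.19,"dz":0,"ax":0,"ay":0,"az":0},{"dx":0.97,"dy":0.19,"dz":0,"ax":0,"ay":0,"az":0}]'
python3 -m handwheel '[{"dx":0.97,"dy":0.19,"dz":0,"ax":0,"ay":0,"az":0},{"dx":0.97,"dy":0.19,"dz":0,"ax":0,"ay":0,"az":0},{"dx":0.97,"dy":0.19,"dz":0,"ax":0,"ay":0,"az":0},{"dx":0.97,"dy":0.19,"dz":0,"ax":0,"ay":0,"az":0},{"dx":0.02,"dy":0.04,"dz":0.5,"ax":0,"ay":0,"az":-0.65},{"dx":0,"dy":0,"dz":0.7,"ax":0,"ay":0,"az":-0.65},{"dx":0,"dy":0,"dz":0.6,"ax":0,"ay":0,"az":-0.65},{"dx":0,"dy":0,"dz":0.1,"ax":0,"ay":0,"az":0},{"dx":0,"dy":0,"dz":0,"ax":0,"ay":0,"az":0},{"dx":0,"dy":0,"dz":0,"ax":0,"ay":0,"az":0}]'
python3 - <<'E'
from look import *
from scipy.spatial.transform import Rotation as R
d=snap("f")
o=bot.get_obs();print(o["clock"],o["eef_pos"],R.from_quat(o["tool_rot"]).as_matrix().round(3),o["joint_pos"].round(3),o["grip_width"],o["ft_force"],o["ft_torque"])
cv2.imwrite("pics/fsz.png",cv2.resize(d["side"]["img"][150:240,240:340,::-1],None,fx=6.5,fy=6.5,interpolation=cv2.INTER_NEAREST))
cv2.imwrite("pics/ftz.png",cv2.resize(d["top"]["img"][150:240,190:310,::-1],None,fx=6,fy=6,interpolation=cv2.INTER_NEAREST))
E
```

```text
clock: 7.35
eef_pos: [0.5716, -0.0127, 0.2009]
tool_rot: [0.734, 0.679, -0.001, -0.001]
ft_force: [0.3, 1.3, -0.6]
grip_width: 0.0204
clock: 8.35
eef_pos: [0.6003, 0.0812, 0.1555]
tool_rot: [0.628, 0.778, 0.0, 0.0]
ft_force: [-1.4, -0.5, 0.1]
grip_width: 0.0209
8.45 [0.60073023 0.08106016 0.15617967] [[-0.211  0.977  0.002]
 [ 0.977  0.211  0.   ]
 [-0.     0.002 -1.   ]] [0.134 0.501 0.138 1.207 0.    1.492] 0.020620871959771195 [ 0.22772175 -0.42444714 -1.14320164] [ 0.02151984 -0.04637228 -0.0145635 ]
```

View pics/fsz.png

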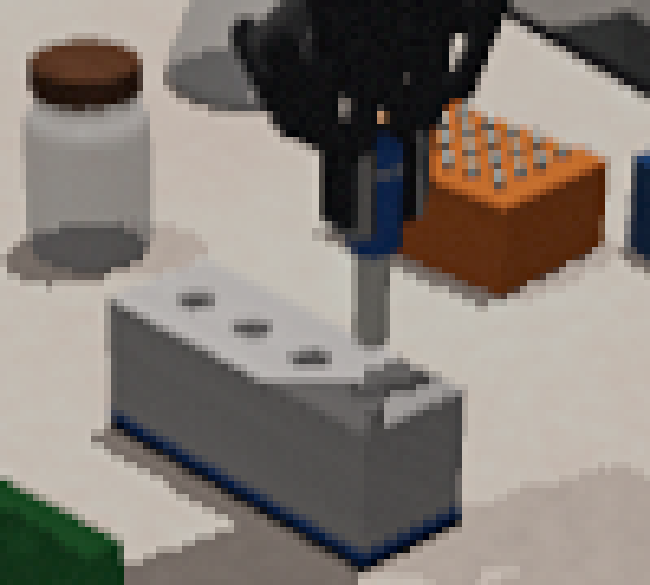

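View pics/ftz.png

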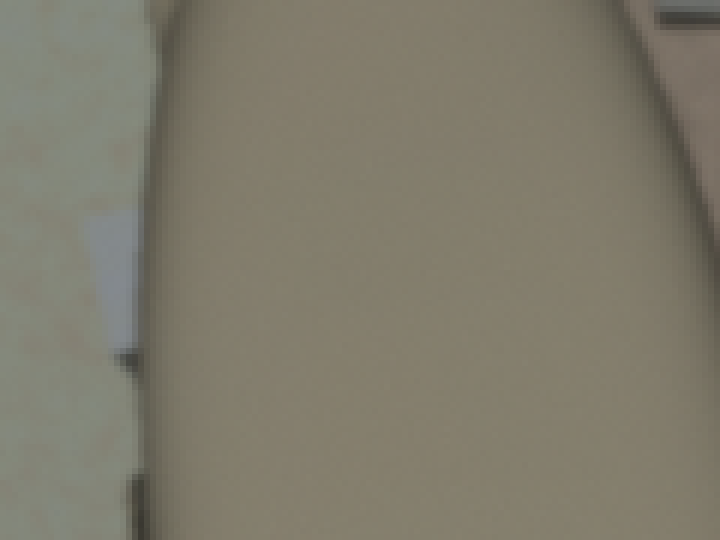

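```bash
python3 - <<'E'
from geo import *
d=pickle.load(open("f.pkl","rb"));S=d["side"]
im=S["img"].astype(int)
for r in range(188,206): print(r,[tuple(im[r,c]) [0]for c in range(290,306)], [im[r,c,2] for c in range(290,306)])
e=np.array([.6003,.0811])
for z in (.08,.085,.09,.062,.064,.1): print(z,proj(S,[*e,z]))
print("d/dx",proj(S,[e[0]+.001,e[1],.064])-proj(S,[*e,.064]),"d/dy",proj(S,[e[0],e[1]+.001,.064])-proj(S,[*e,.064]))
E
```

```text
188 [np.int64(198), np.int64(200), np.int64(180), np.int64(143), np.int64(45), np.int64(6), np.int64(8), np.int64(13), np.int64(8), np.int64(11), np.int64(28), np.int64(70), np.int64(92), np.int64(92), np.int64(92), np.int64(92)] [np.int64(182), np.int64(186), np.int64(164), np.int64(138), np.int64(75), np.int64(66), np.int64(69), np.int64(70), np.int64(68), np.int64(68), np.int64(57), np.int64(28), np.int64(13), np.int64(13), np.int64(18), np.int64(16)]
189 [np.int64(196), np.int64(197), np.int64(200), np.int64(192), np.int64(128), np.int64(59), np.int64(55), np.int64(40), np.int64(57), np.int64(67), np.int64(99), np.int64(113), np.int64(86), np.int64(87), np.int64(93), np.int64(90)] [np.int64(182), np.int64(185), np.int64(188), np.int64(182), np.int64(121), np.int64(75), np.int64(75), np.int64(72), np.int64(75), np.int64(74), np.int64(87), np.int64(85), np.int64(48), np.int64(22), np.int64(12), np.int64(10)]
190 [np.int64(196), np.int64(196), np.int64(197), np.int64(202), np.int64(153), np.int64(86), np.int64(87), np.int64(83), np.int64(88), np.int64(86), np.int64(120), np.int64(11
[... 7054 characters left out ...]
, np.int64(178), np.int64(179), np.int64(181), np.int64(181), np.int64(183), np.int64(148), np.int64(148), np.int64(127), np.int64(158), np.int64(194), np.int64(200), np.int64(198)] [np.int64(114), np.int64(173), np.int64(174), np.int64(172), np.int64(172), np.int64(173), np.int64(174), np.int64(175), np.int64(176), np.int64(144), np.int64(143), np.int64(118), np.int64(143), np.int64(180), np.int64(182), np.int64(181)]
0.08 [[296.33857657 203.60273158]]
0.085 [[296.37752918 201.91558844]]
0.09 [[296.41664886 200.22120947]]
0.062 [[296.19971398 209.61724521]]
0.064 [[296.21503845 208.95350113]]
0.1 [[296.49539372 196.81055706]]
d/dx [[ 0.32241977 -0.09037086]] d/dy [[-0.19934926 -0.15866498]]
```

```bash
python3 -m handwheel '[{"dx":0,"dy":-0.02,"dz":0.35,"ax":0,"ay":0,"az":0},{"dx":0,"dy":0,"dz":0.35,"ax":0,"ay":0,"az":0},{"dx":0,"dy":0,"dz":0.12,"ax":0,"ay":0,"az":0},{"dx":0,"dy":0,"dz":0.1,"ax":0,"ay":0,"az":0},{"dx":0,"dy":0,"dz":0,"ax":0,"ay":0,"az":0}]'
```

```text
clock: 8.95
eef_pos: [0.5992, 0.0807, 0.1324]
tool_rot: [0.628, 0.778, -0.0, -0.0]
ft_force: [-2.9, -0.8, 2.2]
grip_width: 0.0205
```

```bash
python3 -m handwheel '[{"dx":0,"dy":0,"dz":0.1,"ax":0,"ay":0,"az":0},{"dx":0,"dy":0,"dz":0.1,"ax":0,"ay":0,"az":0},{"dx":0,"dy":0,"dz":0,"ax":0,"ay":0,"az":0}]'
```

```text
clock: 9.25
eef_pos: [0.5998, 0.0807, 0.1267]
tool_rot: [0.628, 0.778, -0.0, 0.0]
ft_force: [0.1, -0.5, -0.6]
grip_width: 0.0206
```

```bash
python3 -m handwheel '[{"dx":0,"dy":0,"dz":0.15,"ax":0,"ay":0,"az":0},{"dx":0,"dy":0,"dz":0.15,"ax":0,"ay":0,"az":0},{"dx":0,"dy":0,"dz":0,"ax":0,"ay":0,"az":0}]'; python3 -m handwheel '[{"dx":0,"dy":0,"dz":0.1,"ax":0,"ay":0,"az":0},{"dx":0,"dy":0,"dz":0.1,"ax":0,"ay":0,"az":0},{"dx":0,"dy":0,"dz":0,"ax":0,"ay":0,"az":0}]'
```

```text
clock: 9.55
eef_pos: [0.5997, 0.0806, 0.119]
tool_rot: [0.628, 0.778, -0.0, -0.0]
ft_force: [0.1, -1.0, -1.5]
grip_width: 0.0204
clock: 9.85
eef_pos: [0.5999, 0.0808, 0.1149]
tool_rot: [0.628, 0.778, 0.0, 0.0]
ft_force: [0.4, -0.2, 0.1]
grip_width: 0.0202
```

Near the follower now; press in small steps.

```bash
python3 -m handwheel '[{"dx":0,"dy":0,"dz":0.08,"ax":0,"ay":0,"az":0},{"dx":0,"dy":0,"dz":0,"ax":0,"ay":0,"az":0}]'; python3 -m handwheel '[{"dx":0,"dy":0,"dz":0.06,"ax":0,"ay":0,"az":0},{"dx":0,"dy":0,"dz":0,"ax":0,"ay":0,"az":0}]'
```

```text
clock: 10.05
eef_pos: [0.6, 0.0808, 0.1147]
tool_rot: [0.628, 0.778, 0.001, 0.001]
ft_force: [-2.6, -1.0, 8.9]
grip_width: 0.02
clock: 10.25
eef_pos: [0.6001, 0.0808, 0.1146]
tool_rot: [0.628, 0.778, 0.001, 0.001]
ft_force: [-4.9, -1.3, 15.8]
grip_width: 0.0204
```

```bash
python3 -m handwheel '[{"dx":0,"dy":0,"dz":-0.2,"ax":0,"ay":0,"az":0},{"dx":0,"dy":0,"dz":-0.5,"ax":0,"ay":0,"az":0},{"dx":0,"dy":0,"dz":-0.6,"ax":0,"ay":0,"az":0},{"dx":0,"dy":0,"dz":-0.1,"ax":0,"ay":0,"az":0},{"dx":0,"dy":0,"dz":0,"ax":0,"ay":0,"az":0},{"dx":0.44,"dy":0,"dz":0,"ax":0,"ay":0,"az":0},{"dx":0.6,"dy":0,"dz":0,"ax":0,"ay":0,"az":0},{"dx":0.4,"dy":0,"dz":0,"ax":0,"ay":0,"az":0},{"dx":0,"dy":0,"dz":0,"ax":0,"ay":0,"az":0},{"dx":0,"dy":0,"dz":0,"ax":0,"ay":0,"az":0}]'
```

```text
clock: 11.25
eef_pos: [0.5918, 0.1167, 0.1461]
tool_rot: [0.627, 0.779, -0.0, -0.0]
ft_force: [-1.1, 0.1, -0.7]
grip_width: 0.0207
```

```bash
python3 -m handwheel '[{"dx":0,"dy":0,"dz":0.3,"ax":0,"ay":0,"az":0},{"dx":0,"dy":0,"dz":0.1,"ax":0,"ay":0,"az":0},{"dx":0,"dy":0,"dz":0.1,"ax":0,"ay":0,"az":0},{"dx":0,"dy":0,"dz":0.1,"ax":0,"ay":0,"az":0},{"dx":0,"dy":0,"dz":0.1,"ax":0,"ay":0,"az":0},{"dx":0,"dy":0,"dz":0,"ax":0,"ay":0,"az":0}]'
```

```text
clock: 11.85
eef_pos: [0.5921, 0.1158, 0.1284]
tool_rot: [0.628, 0.778, -0.0, -0.0]
ft_force: [0.2, 0.2, -0.5]
grip_width: 0.0206
```

```bash
python3 -m handwheel '[{"dx":0,"dy":0,"dz":0.16,"ax":0,"ay":0,"az":0},{"dx":0,"dy":0,"dz":0.16,"ax":0,"ay":0,"az":0},{"dx":0,"dy":0,"dz":0.14,"ax":0,"ay":0,"az":0},{"dx":0,"dy":0,"dz":0,"ax":0,"ay":0,"az":0}]'; python3 -m handwheel '[{"dx":0,"dy":0,"dz":0.12,"ax":0,"ay":0,"az":0},{"dx":0,"dy":0,"dz":0,"ax":0,"ay":0,"az":0}]'
```

```text
clock: 12.25
eef_pos: [0.5921, 0.1158, 0.1167]
tool_rot: [0.628, 0.778, -0.0, 0.0]
ft_force: [0.9, -1.4, -0.6]
grip_width: 0.0207
clock: 12.45
eef_pos: [0.5924, 0.1161, 0.1149]
tool_rot: [0.628, 0.778, 0.0, 0.0]
ft_force: [-0.1, -1.2, 2.1]
grip_width: 0.0209
```

```bash
python3 -m handwheel '[{"dx":0,"dy":0,"dz":0.08,"ax":0,"ay":0,"az":0},{"dx":0,"dy":0,"dz":0,"ax":0,"ay":0,"az":0}]'; python3 -m handwheel '[{"dx":0,"dy":0,"dz":0.06,"ax":0,"ay":0,"az":0},{"dx":0,"dy":0,"dz":0,"ax":0,"ay":0,"az":0}]'
```

```text
clock: 12.65
eef_pos: [0.5926, 0.1161, 0.1148]
tool_rot: [0.628, 0.778, 0.001, 0.001]
ft_force: [-2.7, -0.7, 11.4]
grip_width: 0.0209
clock: 12.85
eef_pos: [0.5926, 0.1161, 0.1146]
tool_rot: [0.628, 0.778, 0.001, 0.001]
ft_force: [-5.7, -1.8, 16.7]
grip_width: 0.0208
```

Bore 2 is dead too. Bore 1 next.

```bash
python3 -m handwheel '[{"dx":0,"dy":0,"dz":-0.2,"ax":0,"ay":0,"az":0},{"dx":0,"dy":0,"dz":-0.5,"ax":0,"ay":0,"az":0},{"dx":0,"dy":0,"dz":-0.6,"ax":0,"ay":0,"az":0},{"dx":0,"dy":0,"dz":-0.1,"ax":0,"ay":0,"az":0},{"dx":0,"dy":0,"dz":0,"ax":0,"ay":0,"az":0},{"dx":0.44,"dy":0,"dz":0,"ax":0,"ay":0,"az":0},{"dx":0.6,"dy":0,"dz":0,"ax":0,"ay":0,"az":0},{"dx":0.4,"dy":0,"dz":0,"ax":0,"ay":0,"az":0},{"dx":0,"dy":0,"dz":0,"ax":0,"ay":0,"az":0},{"dx":0,"dy":0,"dz":0,"ax":0,"ay":0,"az":0}]'; python3 -m handwheel '[{"dx":0,"dy":0,"dz":0.3,"ax":0,"ay":0,"az":0},{"dx":0,"dy":0,"dz":0.1,"ax":0,"ay":0,"az":0},{"dx":0,"dy":0,"dz":0.1,"ax":0,"ay":0,"az":0},{"dx":0,"dy":0,"dz":0.1,"ax":0,"ay":0,"az":0},{"dx":0,"dy":0,"dz":0.1,"ax":0,"ay":0,"az":0},{"dx":0,"dy":0,"dz":0,"ax":0,"ay":0,"az":0}]'
```

```text
clock: 13.85
eef_pos: [0.5842, 0.1519, 0.1455]
tool_rot: [0.627, 0.779, -0.0, -0.0]
ft_force: [-0.6, -0.2, -1.2]
grip_width: 0.0204
clock: 14.45
eef_pos: [0.5845, 0.151, 0.1279]
tool_rot: [0.628, 0.778, -0.0, -0.0]
ft_force: [0.6, -0.5, -0.7]
grip_width: 0.0206
```

```bash
python3 -m handwheel '[{"dx":0,"dy":0,"dz":0.16,"ax":0,"ay":0,"az":0},{"dx":0,"dy":0,"dz":0.16,"ax":0,"ay":0,"az":0},{"dx":0,"dy":0,"dz":0.14,"ax":0,"ay":0,"az":0},{"dx":0,"dy":0,"dz":0,"ax":0,"ay":0,"az":0}]'; python3 -m handwheel '[{"dx":0,"dy":0,"dz":0.12,"ax":0,"ay":0,"az":0},{"dx":0,"dy":0,"dz":0,"ax":0,"ay":0,"az":0}]';  python3 -m handwheel '[{"dx":0,"dy":0,"dz":0.08,"ax":0,"ay":0,"az":0},{"dx":0,"dy":0,"dz":0,"ax":0,"ay":0,"az":0}]'; python3 -m handwheel '[{"dx":0,"dy":0,"dz":0.05,"ax":0,"ay":0,"az":0},{"dx":0,"dy":0,"dz":0,"ax":0,"ay":0,"az":0}]'
```

```text
clock: 14.85
eef_pos: [0.5844, 0.151, 0.1162]
tool_rot: [0.628, 0.778, -0.0, 0.0]
ft_force: [0.2, 0.0, -1.9]
grip_width: 0.0208
clock: 15.05
eef_pos: [0.5847, 0.1512, 0.1141]
tool_rot: [0.628, 0.778, 0.0, 0.0]
ft_force: [-0.1, -0.7, 1.3]
grip_width: 0.0207
clock: 15.25
eef_pos: [0.5847, 0.1513, 0.1126]
tool_rot: [0.628, 0.778, 0.0, 0.0]
ft_force: [-0.8, -1.1, 5.4]
grip_width: 0.0206
clock: 15.45
eef_pos: [0.5847, 0.1512, 0.1115]
tool_rot: [0.628, 0.778, 0.0, 0.0]
ft_force: [-1.4, -1.0, 5.0]
grip_width: 0.0205
```

```bash
python3 -m handwheel '[{"dx":0,"dy":0,"dz":0.1,"ax":0,"ay":0,"az":0},{"dx":0,"dy":0,"dz":0.1,"ax":0,"ay":0,"az":0},{"dx":0,"dy":0,"dz":0,"ax":0,"ay":0,"az":0}]'; python3 -m handwheel '[{"dx":0,"dy":0,"dz":0.1,"ax":0,"ay":0,"az":0},{"dx":0,"dy":0,"dz":0.1,"ax":0,"ay":0,"az":0},{"dx":0,"dy":0,"dz":0.1,"ax":0,"ay":0,"az":0},{"dx":0,"dy":0,"dz":0,"ax":0,"ay":0,"az":0}]'
```

```text
clock: 15.75
eef_pos: [0.5848, 0.1512, 0.1063]
tool_rot: [0.628, 0.778, 0.0, 0.0]
ft_force: [-0.0, -0.6, 4.3]
grip_width: 0.0207
clock: 16.15
eef_pos: [0.5848, 0.1512, 0.0987]
tool_rot: [0.628, 0.778, 0.0, 0.0]
ft_force: [-0.6, -0.5, 4.0]
grip_width: 0.0204
```

```bash
python3 -m handwheel '[{"dx":0,"dy":0,"dz":0.1,"ax":0,"ay":0,"az":0},{"dx":0,"dy":0,"dz":0.08,"ax":0,"ay":0,"az":0},{"dx":0,"dy":0,"dz":0,"ax":0,"ay":0,"az":0}]'; python3 -m handwheel '[{"dx":0,"dy":0,"dz":0.05,"ax":0,"ay":0,"az":0},{"dx":0,"dy":0,"dz":0,"ax":0,"ay":0,"az":0}]'
```

```text
clock: 16.45
eef_pos: [0.5848, 0.1512, 0.0942]
tool_rot: [0.628, 0.778, 0.0, 0.0]
ft_force: [-0.9, -0.8, 4.1]
grip_width: 0.0207
clock: 16.65
eef_pos: [0.5848, 0.1513, 0.0933]
tool_rot: [0.628, 0.778, 0.0, 0.0]
ft_force: [-0.7, -1.3, 5.8]
grip_width: 0.0203
```

```bash
python3 -m handwheel '[{"dx":0,"dy":0,"dz":0.05,"ax":0,"ay":0,"az":0},{"dx":0,"dy":0,"dz":0,"ax":0,"ay":0,"az":0}]'; python3 -m handwheel '[{"dx":0,"dy":0,"dz":0.04,"ax":0,"ay":0,"az":0},{"dx":0,"dy":0,"dz":0,"ax":0,"ay":0,"az":0}]'
```

```text
clock: 16.85
eef_pos: [0.5848, 0.1513, 0.0932]
tool_rot: [0.628, 0.778, 0.001, 0.001]
ft_force: [-3.4, -1.6, 12.5]
grip_width: 0.0205
clock: 17.05
eef_pos: [0.5848, 0.1513, 0.0932]
tool_rot: [0.628, 0.778, 0.001, 0.001]
ft_force: [-5.5, -1.8, 16.7]
grip_width: 0.0206
```

```bash
python3 -m handwheel '[{"dx":0,"dy":0,"dz":-0.1,"ax":0,"ay":0,"az":0},{"dx":0,"dy":0,"dz":0,"ax":0,"ay":0,"az":0}]'; python3 -m handwheel '[{"dx":0,"dy":0,"dz":0,"ax":0,"ay":0,"az":0},{"dx":0,"dy":0,"dz":0,"ax":0,"ay":0,"az":0},{"dx":0,"dy":0,"dz":0,"ax":0,"ay":0,"az":0},{"dx":0,"dy":0,"dz":0,"ax":0,"ay":0,"az":0},{"dx":0,"dy":0,"dz":0,"ax":0,"ay":0,"az":0}]' 0
python3 - <<'E'
from look import *
d=snap("g",("side",))
cv2.imwrite("pics/gsz.png",cv2.resize(d["side"]["img"][150:240,240:340,::-1],None,fx=6.5,fy=6.5,interpolation=cv2.INTER_NEAREST))
E
```

```text
clock: 17.25
eef_pos: [0.5848, 0.1512, 0.0933]
tool_rot: [0.628, 0.778, 0.0, 0.0]
ft_force: [-1.3, 0.2, 7.0]
grip_width: 0.0204
clock: 17.75
eef_pos: [0.5844, 0.1512, 0.0922]
tool_rot: [0.628, 0.778, -0.0, -0.0]
ft_force: [-0.2, -1.1, 0.5]
grip_width: 0.0427
```

View pics/gsz.png

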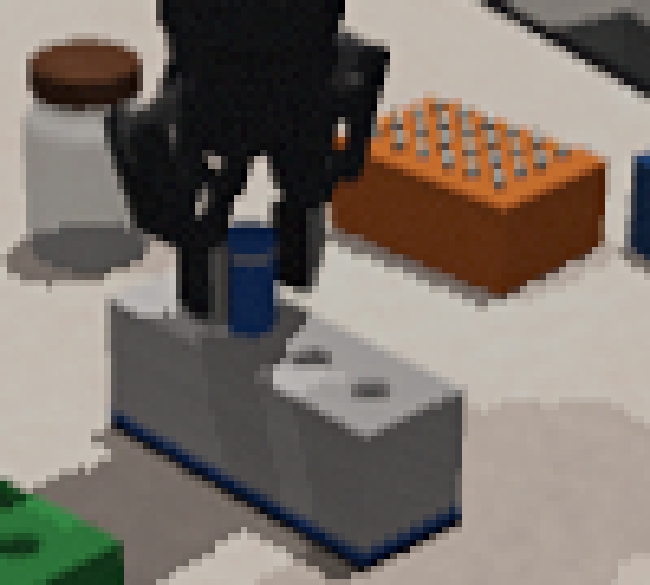

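The handle stands upright with its shoulder on the block at about crop (250,325), in bore 1, between the open fingers. Now I withdraw straight up.

```bash
python3 -m handwheel '[{"dx":0,"dy":0,"dz":-0.4,"ax":0,"ay":0,"az":0},{"dx":0,"dy":0,"dz":-0.8,"ax":0,"ay":0,"az":0},{"dx":0,"dy":0,"dz":-1,"ax":0,"ay":0,"az":0},{"dx":0,"dy":0,"dz":-1,"ax":0,"ay":0,"az":0},{"dx":0,"dy":0,"dz":-1,"ax":0,"ay":0,"az":0},{"dx":0,"dy":0,"dz":-1,"ax":0,"ay":0,"az":0},{"dx":-0.8,"dy":-0.8,"dz":0,"ax":0,"ay":0,"az":0},{"dx":-0.9,"dy":-0.9,"dz":0,"ax":0,"ay":0,"az":0},{"dx":-0.9,"dy":-0.9,"dz":0,"ax":0,"ay":0,"az":0},{"dx":-0.9,"dy":-0.9,"dz":0,"ax":0,"ay":0,"az":0},{"dx":-0.9,"dy":-0.9,"dz":0,"ax":0,"ay":0,"az":0},{"dx":0,"dy":0,"dz":0,"ax":0,"ay":0,"az":0}]'
python3 - <<'E'
from look import *
d=snap("h")
cv2.imwrite("pics/hsz.png",cv2.resize(d["side"]["img"][150:240,240:340,::-1],None,fx=6.5,fy=6.5,interpolation=cv2.INTER_NEAREST))
E
```

```text
clock: 19.0
eef_pos: [0.4983, 0.0179, 0.2237]
tool_rot: [0.629, 0.777, -0.0, 0.0]
ft_force: [0.4, -0.0, -0.4]
grip_width: 0.0429
```

View pics/hsz.png

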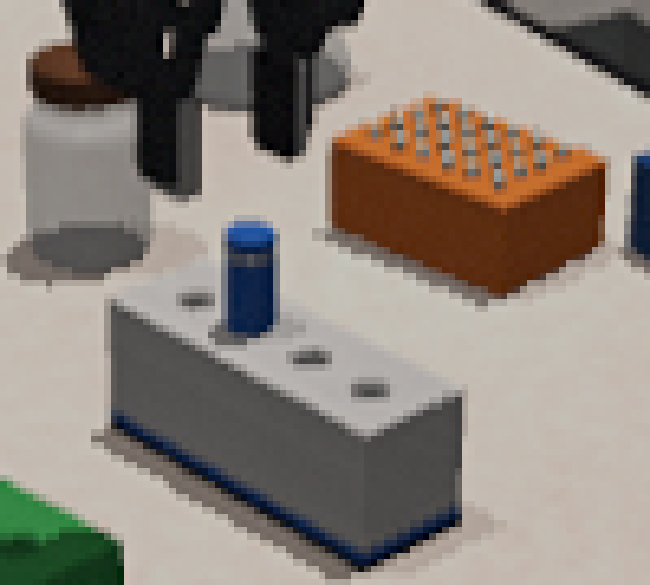

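View pics/h_top.png

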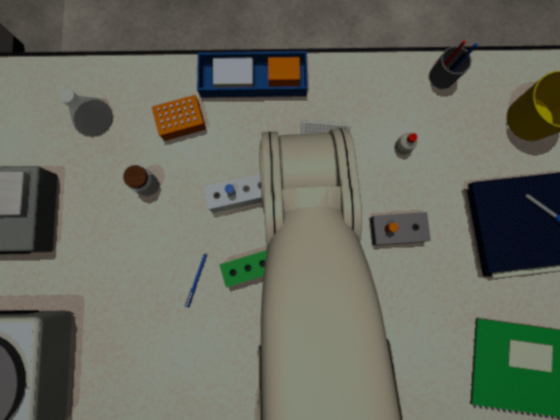

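View pics/h_side.png

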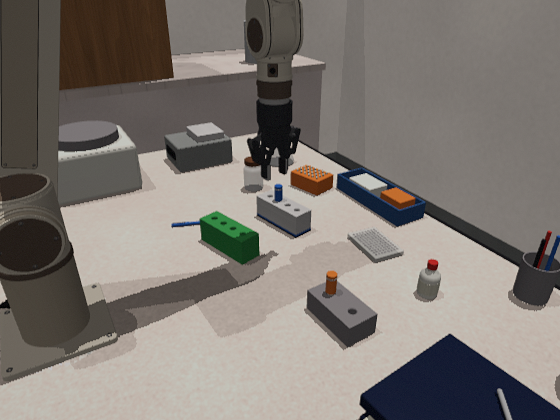

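```bash
python3 - <<'E'
from geo import *
S=pickle.load(open("h.pkl","rb"))["side"]
for z in(.105,.107,.109,.111): print(z,proj(S,[.5848,.1513,z]))
from workcell import bot
print(bot.job_done(),bot.get_obs()["clock"])
E
```

```text
0.105 [[277.94380472 186.11251068]]
0.107 [[277.94364617 185.44353747]]
0.109 [[277.94348735 184.77345278]]
0.111 [[277.94332826 184.10225383]]
the job is handed in; nothing more can be done
the job is handed in; nothing more can be done
```

The blue pestle is now fully home in bore 1 of the aluminium block, upright and released, and the job is handed in at about 19 s of the 54 s allowed.

- **Probing:** I tried bores 3, 2 and 1 in that order. Bores 3 and 2 stopped dead about 20 mm down, at readings of 15.8 N and 16.7 N. Bore 1 gave way at a steady 4–6 N. I did not try bore 0, since only one bore is free.
- **Seating:** The tool stopped firmly 21.7 mm below the follower contact, where about 22 mm was expected. The highest force I read on the block was 16.7 N, well under the 30 N limit; readings came only at the end of each move.
- **Last pictures:** The handle stands upright in bore 1 with its shoulder on the block. The arm is clear, and the jar, bottle, pen, orange pestle and green block look unmoved. The arm partly hid the microplate from above, but the side view shows it in place.
- **Where checks disagreed:**
  - The handle's top measured about 0.106 m high in the side view, against 0.109 m expected. Both cameras read roughly 2 mm low throughout, so I trust the force stop over this reading.
  - The steady push in bore 1 read lower than the stated 7 N.

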